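# Bring the pepper mill round to the board on the lazy Susan

### The arm

A 6-joint arm with a two-finger parallel gripper is mounted at the origin on the work surface. World frame = base frame: x ahead of the robot, y to its left, z up, the work surface at z = 0. Lengths are in m, angles in rad, forces in N, time in s.
With the tool pointing down it reaches from about 0.25 to 0.725 m from the base axis. Payload 4 kg.
Tool frame: the origin (TCP) lies midway between the tips of the shut fingers; the grasp point (between the pads) lies 19 mm behind it; z points along the fingers, y is the direction in which the jaws open and shut (so a half turn about z gives the same grasp; the last joint's range is limited). The gripper opens to 85 mm and grips with 20 to 120 N. Pads are 22 mm wide; open, the fingers measure 114 mm over their backs; the gripper's body (76 mm by 85 mm) begins 54 mm behind the grasp point. The pads swing forward as they close: fully open they stand 13 mm farther back than shut.
Start: joints at [1.1, 0.241, 0.005, 1.335, 0, 1.571], TCP at [0.227, 0.446, 0.231] pointing down, gripper open.
Joint ranges: [-2.72, 2.72], [-1.05, 1.87], [-1.09, 1.28], [-1.99, 2.15], [-1.42, 1.44], [-3.14, 3.14]. Speed limits (rad/s): [2.79, 2.79, 3.14, 3.14, 3.14, 3.14].

### API

Orientations are given as a unit quaternion [x, y, z, w].
In Python, from workcell import bot, vision gives the robot as it stands. The module is installed in compiled form; this text tells all that it offers.
- The arm moves only by the tool send_rows, never from a script. Its argument "targets" is a list that holds one entry, the list of rows, each a list of 5 numbers: the shift along the world's x, y, z in cm, then the turn about the world's z in rad, then the finger opening in cm, from 0 to 8.54. A call has 1 to 12 rows; each row is the pose to reach, as a shift and turn from the pose commanded when the call began; what a row does not reach only later rows make up. A row lasts 1/8 s, in which the tool goes at most 62.5 mm and 10.7 degrees, less where a joint would pass 70% of its speed; a pose out of reach is approached as far as the arm can. A call with a gripper value outside its range is refused whole. The fingers move at their own pace and stop on an object; the grip force is fixed at half the most. Time passes only in rows, so rows that repeat a pose let the fingers close. It gives the time, the measured TCP pose, the force and the opening at its end, in the units of the state.
- bot.get_obs(): the state, without advancing time (a new reading comes with each control period).
- vision.camera(name): name is "scene" or "top"; returns the picture (384x512x3 uint8, red, green, blue); there is no depth.
- vision.get_calibration(name): a dict with "vertical_fov" (degrees; the focal length in pixels is half the picture's height over the tangent of half this angle, whatever the lens; pixels are square), "cx", "cy" (the principal point, pixels), "rvec" (rotation vector, rad) and "tvec" (3), from world to camera coordinates, as OpenCV has them. Camera axes: x right, y down, z forward; pixel columns grow to the right and rows downward; lengths in m; the calibration is good to about 2 mm. A picture is of the moment at which its call begins. get_calibration takes no time and is no camera call.
- bot.job_done(): hands the job in, once; it reports no verdict.
Trained networks look in the newest picture that a camera, given by its name, has taken for a name from the list of things; names that differ only in an ending like _2 or _b are one class to them, and where a whole thing is asked for, a point or a joint stands for the part that bears it (a point fixed in the world has none). Each returns a list of dicts, best first, with "score" (0 to 1); they miss things now and then, are a little off and sometimes report something else, mostly with a low value. They report only what shows in the picture. A call takes as long as a camera call.
- vision.boxes_of(target, camera): "uv" ([column, row] in pixels, amid what is visible of it).
The state is a dict: "clock": time; "joint_pos": joint angles; "joint_vel": joint speeds; "tau": joint torques, N m; "eef_pos": TCP position; "tool_rot": TCP orientation; "ft_force": force on the tool from outside, world axes, zero at the start; "ft_torque": the same for the moment, N m; "grip_width": finger opening in m.
Only numpy, scipy, OpenCV 4.12 (cv2) and the standard library are available. Lean on these libraries where they do the work, as an engineer would, in place of code of your own. Each camera call takes 0.05 s, during which the arm holds its last target.

### The job

The pepper mill is turned away from where the cook needs it: with the fingertips, push the scalloped rim of the lazy Susan round until the pepper mill faces front, squarely at the middle of the chopping board's long edge beside the tray, then take the hand away and leave the tray at rest. Do it gently, pushing only the tray: do not touch or lift the things that stand on it, keep them all upright in their places, and leave the bowl and the canister beside the board alone.

Things in the scene. Friction and masses are not known exactly. Their poses are not given: they have to be found in the camera images.
- tray_centre (a point): Centre of the upper face of the lazy Susan's round wooden tray, on its turning axis, 40 mm above the table; its x and y axes turn with the tray. The four things on the tray stand about 80 mm from the axis, near this point's +x, +y, -x and -y axes. The tray's foot under it is 85 mm in radius, 10 mm high.
- tray_hollow (a point): A point in one of the 8 hollows of the tray's flower-shaped rim, on its floor 118 mm from the axis, 28 mm above the table, 45 degrees from tray_centre's x axis. The hollows repeat every 45 degrees (0, 45, 90 ... from that x axis); this one and those 90, 180 and 270 degrees round lie midway between the things on the tray. Gap between lobes: 24 mm wide at 125 mm from the axis, 37 mm at 130 mm.
- tray_lobe (a point): Outermost point of one of the 8 rounded lobes of the rim, 144 mm from the axis, 28 mm above the table, 22.5 degrees from tray_centre's x axis; they repeat every 45 degrees, each a 40 mm radius arc about a point 104 mm from the axis. The rim is vertical-sided, 18 to 38 mm above the table, open below, so a fingertip can stand in a hollow from outside and push the tray round.
- tray (a joint): Turn of the tray on its swivel, rad: 0 at the start, growing anticlockwise seen from above, no stops; the swivel turns freely both ways with light friction (about 0.06 N m) and stops within a few degrees of being let go.
- board_edge (a point): Middle of the long edge of the fixed wooden chopping board that faces the lazy Susan, on the board's upper face, 16 mm above the table; the board is 300 mm along this edge (the point's y axis) and reaches 180 mm back towards the robot (-x; a dough scraper lies on it, 15 mm high). The +x axis is level and points exactly at the tray's axis, 172 to 192 mm away, so the tray's front is its side nearest this point.
- stand: The lazy Susan's fixed round wooden foot under the tray, 170 mm wide, 10 mm high, carrying the swivel and the tray. Origin: centre of its underside, on the tray's turning axis.
- mill: Pepper mill standing on the tray: turned dark wood with a narrow waist, a domed head and a small steel ball on top, 140 mm tall, 52 mm wide at the foot, 0.15 to 0.31 kg. Origin: centre of its underside.
- saltpot: Squat white ceramic salt pot with a knobbed wooden lid, 60 mm wide, 70 mm tall, standing on the tray. Origin: centre of its underside.
- oilbottle: Green glass oil bottle with a cork, 50 mm wide, 150 mm tall, standing on the tray. Origin: centre of its underside.
- spicejar: Glass spice jar with a steel lid, 48 mm wide, 85 mm tall, standing on the tray. Origin: centre of its underside.
- bowl: White ceramic bowl on the table beside the board, 130 mm wide, 60 mm tall. Origin: centre of its underside.
- canister: Steel canister with a wooden lid on the table beside the board, 100 mm wide, 94 mm tall. Origin: centre of its underside.

How it is judged:
By the outcome, as a careful person would: the job done as asked, in the order asked, and still so for the second after the job is handed in, with the robot touching nothing.
It also fails if it takes over 61 s, if anything falls off the work surface, if the arm or the gripper's body presses on something with over 40 N, if the wrist force passes 120 N, or if a joint passes its speed limit or range.

## Working session

There is one attempt and no reset: what is moved stays moved. The work goes in short steps, Python scripts to look and compute and a tool call to move; the robot and the scene stay as the last step left them, time stands still between calls to the robot, and variables do not carry over. Pictures are saved under pics/ and viewed, and the job is handed in when it is done.

Besides the shell and the picture viewer there is one more tool, called after "Request:" as name([rows], argument=value, ...), one row to a line, values as JSON. send_rows: Moves the arm, as the interface text tells. Its arguments: {"type":"object","properties":{"targets":{"type":"array"}},"required":["targets"]}

```bash
mkdir -p pics; cat > h.py <<'E'
import numpy as np, cv2
from workcell import bot, vision
def cal(n):
    c=vision.get_calibration(n); f=192/np.tan(np.radians(c["vertical_fov"])/2)
    K=np.array([[f,0,c["cx"]],[0,f,c["cy"]],[0,0,1.]])
    return K,np.array(c["rvec"],float),np.array(c["tvec"],float)
def ray(n,uv,z):
    K,r,t=cal(n);R=cv2.Rodrigues(r)[0]
    d=R.T@np.linalg.solve(K,[uv[0],uv[1],1.]);o=-R.T@t
    return o+d*(z-o[2])/d[2]
def proj(n,P):
    K,r,t=cal(n);return cv2.projectPoints(np.array(P,float).reshape(-1,3),r,t,K,None)[0][:,0]
E
python3 - <<'E'
from h import *
for n in("top","scene"):
    im=vision.camera(n);cv2.imwrite(f"pics/{n}0.png",im[:,:,::-1])
    print(n,vision.get_calibration(n))
for t in["tray","mill","saltpot","oilbottle","spicejar","bowl","canister","tray_hollow","board_edge","tray_centre"]:
    for n in("top","scene"):
        print(t,n,[(np.round(d["uv"]),round(d["score"],2)) for d in vision.boxes_of(t,n)[:3]])
print(bot.get_obs())
E
```

```text
top {'vertical_fov': 45.577475602726054, 'cx': 256.3856168501435, 'cy': 190.38370918198896, 'rvec': array([ 2.1975911 , -2.13947101,  0.05611308]), 'tvec': array([0.02239012, 0.5502337 , 1.15411796])}
scene {'vertical_fov': 52.179289798039896, 'cx': 250.31414596321417, 'cy': 192.94778593803036, 'rvec': array([ 1.55624784,  2.08074968, -0.76013533]), 'tvec': array([ 0.13695487, -0.33732294,  1.56484287])}
tray top [(array([249., 181.]), 0.6)]
tray scene [(array([262., 225.]), 0.7)]
mill top [(array([218., 171.]), 0.71)]
mill scene []
saltpot top [(array([257., 144.]), 0.82)]
saltpot scene [(array([248., 229.]), 0.86)]
oilbottle top [(array([240., 209.]), 0.69)]
oilbottle scene [(array([273., 182.]), 0.96)]
spicejar top [(array([281., 188.]), 0.59)]
spicejar scene [(array([236., 197.]), 0.68), (array([249., 228.]), 0.54)]
bowl top []
bowl scene [(array([353., 188.]), 0.63)]
canister top [(array([362., 224.]), 0.72)]
canister scene [(array([261., 225.]), 0.68), (array([187., 168.]), 0.56)]
tray_hollow top [(array([249., 183.]), 0.82)]
tray_hollow scene [(array([261., 220.]), 0.58)]
boar
[... 176 characters left out ...]
7)]
{'clock': 1.1, 'joint_pos': array([1.09998224e+00, 2.40607536e-01, 5.01432828e-03, 1.33520975e+00,
       4.35850949e-05, 1.57080831e+00]), 'joint_vel': array([ 3.41746802e-05,  1.95059446e-04,  3.35224051e-04, -1.79485758e-04,
       -1.57185767e-03, -1.38484644e-03]), 'tau': array([-1.92186868e-03, -3.72225237e+01,  2.52694130e+01,  1.37045754e-03,
       -2.28908139e-04,  1.01419809e-05]), 'eef_pos': array([0.2267953 , 0.44560783, 0.23130818]), 'tool_rot': array([ 2.33244648e-01,  9.72418086e-01,  1.85899383e-06, -2.19647368e-05]), 'ft_force': array([ 0.54120093, -0.0914627 ,  0.58253001]), 'ft_torque': array([-0.01112342,  0.0348057 , -0.01551921]), 'grip_width': 0.08526450444767121}
```

View pics/top0.png

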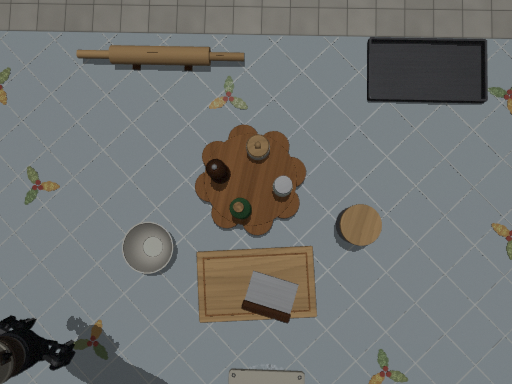

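View pics/scene0.png

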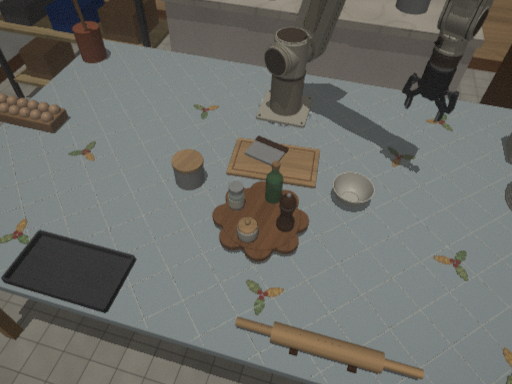

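```bash
cat >> h.py <<'E'
from scipy.optimize import minimize
def flower(c,ph,z,n=720):
    a=np.linspace(0,2*np.pi,n,endpoint=False)
    d=(a-ph-np.pi/8+np.pi/8)%(np.pi/4)-np.pi/8  # angle from nearest lobe at ph+22.5+..: ph here=lobe phase
    r=104*np.cos(d)+np.sqrt(np.maximum(40**2-(104*np.sin(d))**2,0)); r=np.maximum(r,118)/1000
    return np.c_[c[0]+r*np.cos(a),c[1]+r*np.sin(a),np.full(n,z)]
def woodmask(im):
    hsv=cv2.cvtColor(im,cv2.COLOR_RGB2HSV)
    return ((hsv[...,0]<25)&(hsv[...,1]>90)).astype(np.uint8)
def fit_tray(im,x0,dbg=None):
    S=4
    m=woodmask(im); H,W=m.shape
    cc=proj("top",[x0[0],x0[1],.038])[0]
    yy,xx=np.mgrid[:H,:W]; roi=((xx-cc[0])**2+(yy-cc[1])**2<75**2)&(yy<246)
    # fill objects inside
    m=m*roi; cn,_=cv2.findContours(m.astype(np.uint8),cv2.RETR_EXTERNAL,cv2.CHAIN_APPROX_NONE)
    k=max(cn,key=cv2.contourArea); M=np.zeros_like(m,np.uint8); cv2.drawContours(M,[k],-1,1,-1)
    M=cv2.morphologyEx(M,cv2.MORPH_OPEN,np.ones((3,3)))
    Mf=M.astype(float)
    def ren(p):
        big=np.zeros((H*S,W*S),np.uint8)
        for z in(.018,.038):
            uv=proj("top",flower(p[:2],p[2],z)); cv2.fillPoly(big,[np.round((uv+.5)*S*16-8).astype(np.int32)],1,shift=4)
        return cv2.resize(big.astype(np.float32),(W,H),interpolation=cv2.INTER_AREA)
    def cost(p): return (np.abs(ren(p)-Mf)*roi).sum()
    best=None
    for ph in np.radians(np.arange(-22.5,22.5,4.5)):
        r=minimize(cost,[*x0,ph],method="Nelder-Mead",options=dict(initial_simplex=[[*x0,ph],[x0[0]+.01,x0[1],ph],[x0[0],x0[1]+.01,ph],[x0[0],x0[1],ph+.1]],xatol=1e-4,fatol=.1))
        if best is None or r.fun<best.fun: best=r
    if dbg:
        o=im[:,:,::-1].copy(); uv=proj("top",flower(best.x[:2],best.x[2],.038))
        o=cv2.resize(o,None,fx=4,fy=4,interpolation=cv2.INTER_CUBIC)
        cv2.polylines(o,[np.round((uv+.5)*4).astype(np.int32)],True,(0,255,255),1)
        cv2.imwrite(dbg,o[400:1000,600:1400])
    return best.x,best.fun
E
cat > m.py <<'E'
from h import *
im=cv2.imread("pics/top0.png")[:,:,::-1].copy()
x0=ray("top",(250,181),.038)[:2]; print(x0)
p,f=fit_tray(im,x0,"pics/fit0.png"); print(p,np.degrees(p[2]),f)
# board
hsv=woodmask(im); m=np.zeros_like(hsv); m[240:330,190:325]=hsv[240:330,190:325]
cols=np.arange(203,310); rows=[]
g=cv2.cvtColor(im,cv2.COLOR_RGB2HSV)[...,1].astype(float)
for c in cols:
    col=g[241:256,c]; d=np.diff(col); rows.append(241.5+np.argmax(d))
l=np.polyfit(cols,rows,1); print("edge line",l, np.abs(np.polyval(l,cols)-rows).max())
for z in(.04,.12,.15):
  for n,uv in dict(mill=(217,171),salt=(258,148),oil=(240,209),spice=(283,187)).items():
    q=ray("top",uv,z)[:2]-p[:2]; print(z,n,np.round(q,3),np.round(np.hypot(*q),3),np.round(np.degrees(np.arctan2(q[1],q[0])),1))
M=cv2.resize(im[235:330,185:325,::-1],None,fx=5,fy=5,interpolation=cv2.INTER_CUBIC); cv2.imwrite("pics/board0.png",M)
E
python3 m.py
```

```text
[0.57168958 0.05358662]
[0.57701053 0.05417452 0.59145999] 33.8881612321047 236.75
edge line [-5.17349478e-02  2.61491810e+02] 0.5110111875232235
0.04 mill [0.018 0.084] 0.086 78.0
0.04 salt [ 0.08  -0.019] 0.082 -13.2
0.04 oil [-0.077  0.023] 0.08 163.7
0.04 spice [-0.019 -0.085] 0.087 -102.4
0.12 mill [0.008 0.075] 0.075 83.6
0.12 salt [ 0.066 -0.021] 0.069 -17.5
0.12 oil [-0.08   0.018] 0.082 167.6
0.12 spice [-0.026 -0.082] 0.086 -107.3
0.15 mill [0.005 0.071] 0.072 86.1
0.15 salt [ 0.061 -0.022] 0.064 -19.6
0.15 oil [-0.081  0.016] 0.083 169.1
0.15 spice [-0.028 -0.081] 0.086 -109.1
```

View pics/fit0.png

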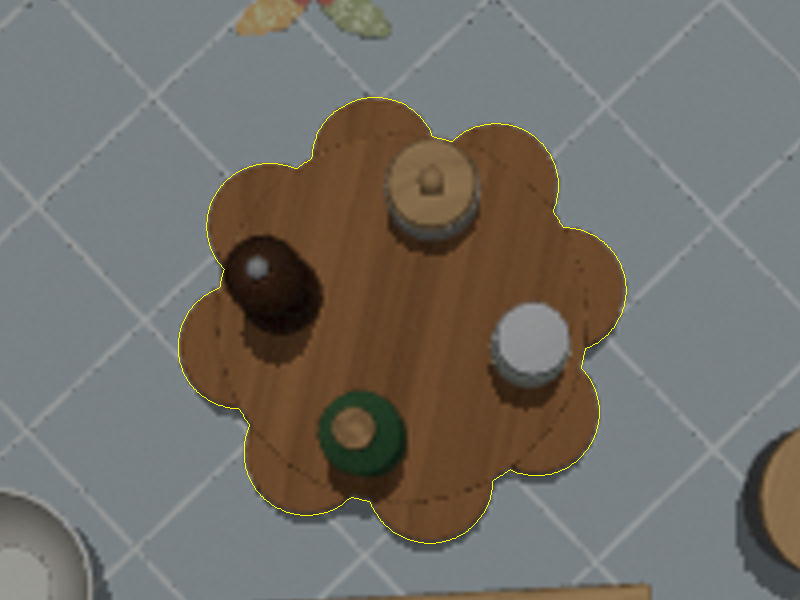

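View pics/board0.png

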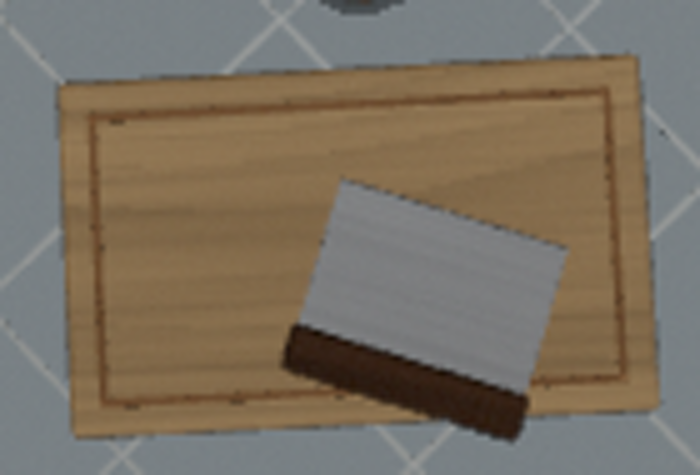

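```bash
python3 - <<'E'
from h import *
c=np.array([.577,.0542])
A=ray("top",(185+60/5-.4,235+84/5-.4),.016);B=ray("top",(185+638/5-.4,235+56/5-.4),.016)
print(A,B,np.linalg.norm(A-B)); m=(A+B)[:2]/2; t=(A-B)[:2]; nrm=np.array([t[1],-t[0]]);
d=m-c; print("mid",m,"front ang",np.degrees(np.arctan2(d[1],d[0])),"dist",np.hypot(*d),"normal",np.degrees(np.arctan2(-nrm[1],-nrm[0])))
b=ray("top",(150+257/4-.4,100+267/4-.4),.138)[:2]-c; print("mill",b,np.hypot(*b),np.degrees(np.arctan2(b[1],b[0])))
for n,u,v,z in(("salt",431,180,.069),("oil",352,428,.149),("spice",532,338,.085)):
    b=ray("top",(150+u/4-.4,100+v/4-.4),z)[:2]-c; print(n,b,np.hypot(*b),np.degrees(np.arctan2(b[1],b[0])))
for n,z,uv in(("bowl",.06,(148,248)),("can",.094,(361,225))): print(n,ray("top",uv,z))
E
```

```text
[0.3888273  0.18644404 0.016     ] [ 0.41165934 -0.10920516  0.016     ] 0.2965295078914023
mid [0.40024332 0.03861944] front ang -174.96257309404916 dist 0.17744204141717665 normal -175.58399660026728
mill [0.01705502 0.08054916] 0.08233493679408074 78.04508053682441
salt [ 0.08310971 -0.01759622] 0.08495204874444065 -11.954284518910725
oil [-0.07583186  0.02140745] 0.07879561817916712 164.2355478822272
spice [-0.01550493 -0.08219162] 0.08364129333485756 -100.68294431950527
bowl [0.39624615 0.30089727 0.06      ]
can [ 0.46740471 -0.21686998  0.094     ]
```

Request:
send_rows([
  [[1,-1,0,-0.1,0],[3,-3,0,-0.26,0],[5.3,-5.2,0,-0.43,0],[7.7,-7.5,0,-0.61,0],[10,-9.8,0,-0.79,0],[12.5,-12.2,0,-0.97,0],[15,-14.7,0,-1.15,0],[17.5,-17.1,0,-1.33,0],[20,-19.6,0,-1.51,0],[22.5,-22,0,-1.69,0],[24.2,-23.7,0,-1.87,0],[25.2,-24.7,0,-2.04,0]],
])

```text
clock: 2.6
eef_pos: [0.4796, 0.1975, 0.2312]
tool_rot: [0.952, 0.307, -0.0, 0.0]
ft_force: [0.1, 0.8, 0.5]
grip_width: -0.0002
```

Request:
send_rows([
  [[0,0,-1,-0.039,0],[0,0,-4,-0.039,0],[0,0,-7,-0.039,0],[0,0,-10,-0.039,0],[0,0,-12,-0.039,0],[0,0,-13,-0.039,0],[0,0,-13,-0.039,0]],
])

```text
clock: 3.48
eef_pos: [0.4785, 0.1985, 0.1009]
tool_rot: [0.957, 0.292, -0.001, 0.0]
ft_force: [0.3, 0.1, 0.1]
grip_width: -0.0003
```

```bash
python3 - <<'E'
from h import *
for n in("top","scene"):
    im=vision.camera(n);cv2.imwrite(f"pics/{n}1.png",cv2.resize(im[80:340,100:400,::-1],None,fx=2,fy=2))
o=bot.get_obs();print(o["clock"],o["eef_pos"],o["tool_rot"],o["joint_pos"],o["ft_force"],o["grip_width"])
E
```

```text
3.575 [0.47947306 0.19888484 0.10214807] [ 9.56537931e-01  2.91606907e-01  7.70337608e-04 -6.96512196e-05] [ 3.93204943e-01  3.69637334e-01 -1.68195220e-01  1.03141685e+00
 -1.10254366e-05  2.94298475e+00] [ 1.15182722  0.45737009 -0.63566902] 9.852801114180501e-05
```

View pics/top1.png

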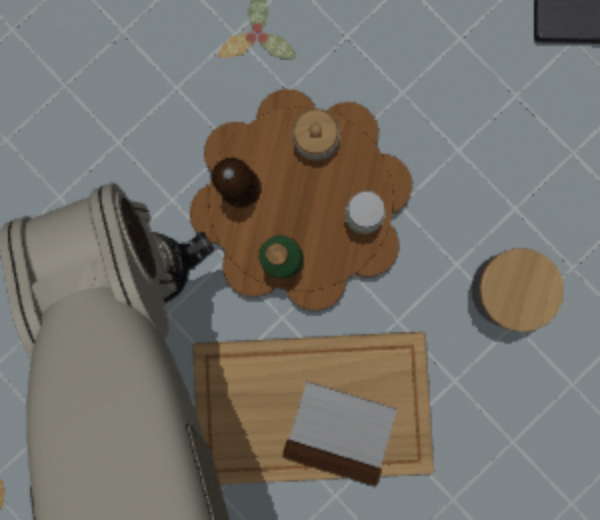

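View pics/scene1.png

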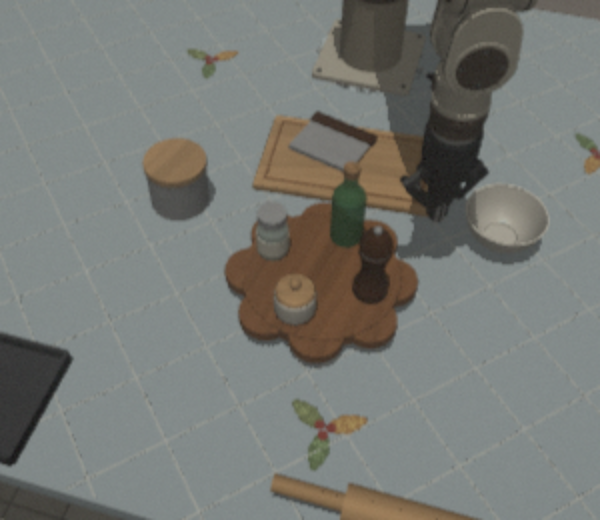

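Request:
send_rows([
  [[0,0,-2,0,0],[0,0,-5,0,0],[0,0,-7,0,0],[0,0,-7.9,0,0],[0,0,-7.9,0,0],[0.4,-0.6,-7.9,0,0],[0.9,-1.3,-7.9,0,0],[1.3,-1.9,-7.9,0,0],[1.6,-2.4,-7.9,0,0],[1.8,-2.7,-7.9,0,0],[1.8,-2.7,-7.9,0,0]],
])

```text
clock: 4.95
eef_pos: [0.4969, 0.1713, 0.0223]
tool_rot: [0.957, 0.291, -0.0, -0.0]
ft_force: [0.7, 0.9, -0.0]
grip_width: 0.0004
```

```bash
python3 - <<'E'
from h import *
im=vision.camera("top");cv2.imwrite(f"pics/top2.png",cv2.resize(im[100:260,150:350,::-1],None,fx=4,fy=4))
o=bot.get_obs();print(o["clock"],o["eef_pos"],o["tool_rot"],o["ft_force"])
c=np.array([.577,.0542]);p0=np.array([.4970,.1719]); r=np.hypot(*(p0-c)); a0=np.arctan2(*(p0-c)[::-1]);print(r,np.degrees(a0))
# cumulative rows
k=0;tot=0
sched=[.5,1,2,3]+[3.5]*8
def rows(a,s):
    P=c+r*np.array([np.cos(a),np.sin(a)]);out=[];t=0
    for d in s:
        t+=np.radians(d);q=(c+r*np.array([np.cos(a+t),np.sin(a+t)])-P)*100
        out.append([round(float(q[0]),2),round(float(q[1]),2),0,round(float(t),3),0])
    return out,a+t
a=a0
for s in(sched,[3.5]*12,[3,2.5,2,1.5,1,.5,0]): 
    R,a=rows(a,s);print(R,np.degrees(a-a0))
E
```

```text
5.0 [0.49676023 0.17151423 0.02223351] [ 9.56570892e-01  2.91499767e-01 -9.73731133e-05 -6.32888561e-05] [-0.89772723  0.84835381 -0.54173449]
0.14231405411975304 124.20371696083724
[[-0.1, -0.07, 0, 0.009, 0], [-0.31, -0.21, 0, 0.026, 0], [-0.7, -0.51, 0, 0.061, 0], [-1.28, -0.98, 0, 0.113, 0], [-1.92, -1.57, 0, 0.175, 0], [-2.53, -2.19, 0, 0.236, 0], [-3.09, -2.85, 0, 0.297, 0], [-3.62, -3.55, 0, 0.358, 0], [-4.1, -4.27, 0, 0.419, 0], [-4.53, -5.02, 0, 0.48, 0], [-4.92, -5.8, 0, 0.541, 0], [-5.26, -6.6, 0, 0.602, 0]] 34.49999999999999
[[-0.29, -0.82, 0, 0.061, 0], [-0.53, -1.65, 0, 0.122, 0], [-0.72, -2.5, 0, 0.183, 0], [-0.86, -3.36, 0, 0.244, 0], [-0.94, -4.23, 0, 0.305, 0], [-0.97, -5.1, 0, 0.367, 0], [-0.95, -5.96, 0, 0.428, 0], [-0.87, -6.83, 0, 0.489, 0], [-0.75, -7.69, 0, 0.55, 0], [-0.57, -8.54, 0, 0.611, 0], [-0.34, -9.38, 0, 0.672, 0], [-0.05, -10.2, 0, 0.733, 0]] 76.49999999999997
[[0.28, -0.69, 0, 0.052, 0], [0.54, -1.25, 0, 0.096, 0], [0.77, -1.69, 0, 0.131, 0], [0.95, -2.02, 0, 0.157, 0], [1.08, -2.24, 0, 0.175, 0], [1.14, -2.34, 0, 0.183, 0], [1.14, -2.34, 0, 0.183, 0]] 86.99999999999999
```

View pics/top2.png

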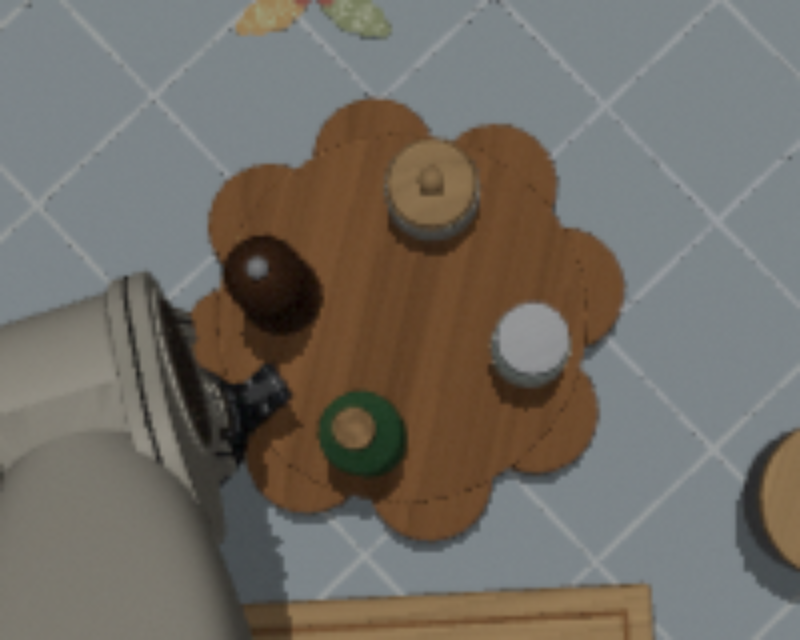

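Request:
send_rows([
  [[-0.1,-0.07,0,0.009,0],[-0.31,-0.21,0,0.026,0],[-0.7,-0.51,0,0.061,0],[-1.28,-0.98,0,0.113,0],[-1.92,-1.57,0,0.175,0],[-2.53,-2.19,0,0.236,0],[-3.09,-2.85,0,0.297,0],[-3.62,-3.55,0,0.358,0],[-4.1,-4.27,0,0.419,0],[-4.53,-5.02,0,0.48,0],[-4.92,-5.8,0,0.541,0],[-5.26,-6.6,0,0.602,0]],
])

```text
clock: 6.5
eef_pos: [0.4438, 0.1056, 0.0224]
tool_rot: [0.826, 0.563, 0.0, -0.0]
ft_force: [0.4, 0.5, -0.3]
grip_width: -0.0003
```

```bash
python3 - <<'E'
from h import *
im=vision.camera("top");cv2.imwrite(f"pics/top3.png",cv2.resize(im[100:260,150:350,::-1],None,fx=4,fy=4))
o=bot.get_obs();print(o["clock"],o["eef_pos"],o["tool_rot"],o["ft_force"])
E
```

```text
6.55 [0.44312803 0.10469078 0.0222493 ] [ 8.26106648e-01  5.63513500e-01 -5.84106566e-04  9.00412061e-06] [-1.69078189 -0.08245156  0.262889  ]
```

View pics/top3.png

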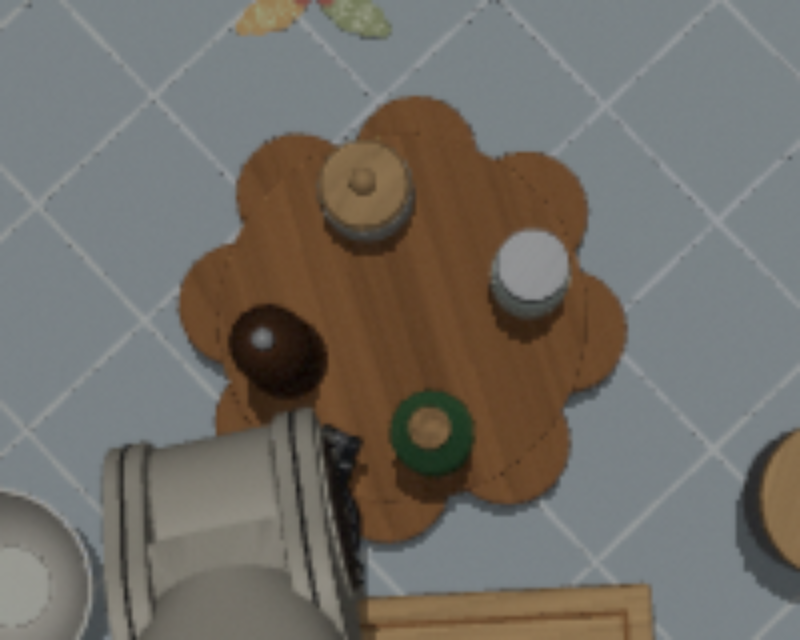

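```bash
python3 - <<'E'
from h import *
im=vision.camera("scene");cv2.imwrite(f"pics/sc3.png",cv2.resize(im[80:280,180:400,::-1],None,fx=3,fy=3))
print(proj("scene",[[.443,.105,.022],[.443,.105,.14],[.443,.105,.25]])*3-[540,240])
E
```

```text
[[319.5619564  331.57788869]
 [329.77889666 252.92366625]
 [340.82739867 167.86773826]]
```

View pics/sc3.png

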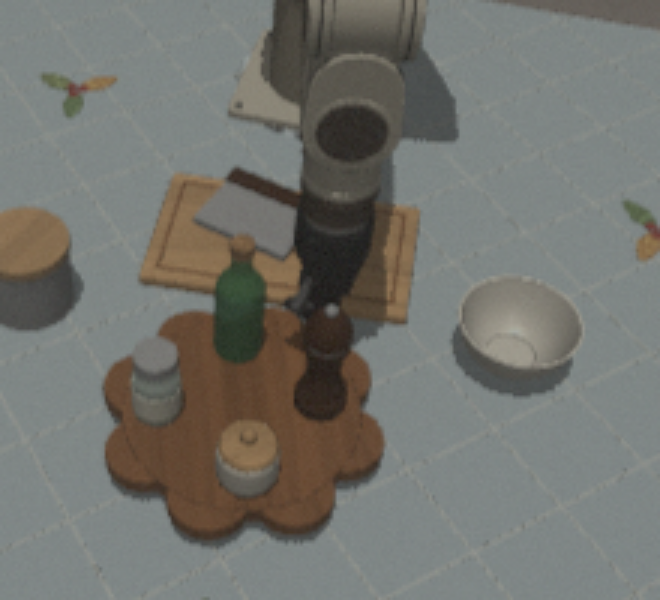

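```bash
python3 - <<'E'
from h import *
c=np.array([.577,.0542]);r=.1423;a=np.radians(124.2+34.5)
def rows(a,s):
    P=c+r*np.array([np.cos(a),np.sin(a)]);out=[];t=0
    for d in s:
        t+=np.radians(d);q=(c+r*np.array([np.cos(a+t),np.sin(a+t)])-P)*100
        out.append([round(float(q[0]),2),round(float(q[1]),2),0,round(float(t),3),0])
    return out,a+t
for s in([.5,1,2]+[3]*9,[3]*8+[2.5,2,1.5,1],):
    R,a=rows(a,s);print(R,np.degrees(a)-124.2)
E
```

```text
[[-0.04, -0.12, 0, 0.009, 0], [-0.13, -0.35, 0, 0.026, 0], [-0.29, -0.82, 0, 0.061, 0], [-0.5, -1.53, 0, 0.113, 0], [-0.67, -2.26, 0, 0.166, 0], [-0.8, -2.99, 0, 0.218, 0], [-0.9, -3.73, 0, 0.271, 0], [-0.96, -4.47, 0, 0.323, 0], [-0.97, -5.22, 0, 0.375, 0], [-0.95, -5.96, 0, 0.428, 0], [-0.89, -6.71, 0, 0.48, 0], [-0.79, -7.44, 0, 0.532, 0]] 65.00000000000001
[[0.14, -0.73, 0, 0.052, 0], [0.31, -1.46, 0, 0.105, 0], [0.53, -2.17, 0, 0.157, 0], [0.78, -2.87, 0, 0.209, 0], [1.07, -3.56, 0, 0.262, 0], [1.39, -4.23, 0, 0.314, 0], [1.75, -4.88, 0, 0.367, 0], [2.14, -5.52, 0, 0.419, 0], [2.49, -6.03, 0, 0.463, 0], [2.79, -6.43, 0, 0.497, 0], [3.02, -6.72, 0, 0.524, 0], [3.18, -6.91, 0, 0.541, 0]] 96.00000000000001
```

Request:
send_rows([
  [[-0.04,-0.12,0,0.009,0],[-0.13,-0.35,0,0.026,0],[-0.29,-0.82,0,0.061,0],[-0.5,-1.53,0,0.113,0],[-0.67,-2.26,0,0.166,0],[-0.8,-2.99,0,0.218,0],[-0.9,-3.73,0,0.271,0],[-0.96,-4.47,0,0.323,0],[-0.97,-5.22,0,0.375,0],[-0.95,-5.96,0,0.428,0],[-0.89,-6.71,0,0.48,0],[-0.79,-7.44,0,0.532,0]],
])

```text
clock: 8.1
eef_pos: [0.4363, 0.0312, 0.0223]
tool_rot: [0.649, 0.76, 0.0, -0.0]
ft_force: [0.3, 1.3, 0.3]
grip_width: 0.0
```

Request:
send_rows([
  [[0.14,-0.73,0,0.052,0],[0.31,-1.46,0,0.105,0],[0.53,-2.17,0,0.157,0],[0.78,-2.87,0,0.209,0],[1.07,-3.56,0,0.262,0],[1.39,-4.23,0,0.314,0],[1.75,-4.88,0,0.367,0],[2.14,-5.52,0,0.419,0],[2.49,-6.03,0,0.463,0],[2.79,-6.43,0,0.497,0],[3.02,-6.72,0,0.524,0],[3.18,-6.91,0,0.541,0]],
])

```text
clock: 9.6
eef_pos: [0.4679, -0.038, 0.0222]
tool_rot: [0.423, 0.906, -0.0, -0.0]
ft_force: [-0.6, -0.2, 0.4]
grip_width: 0.0003
```

```bash
python3 - <<'E'
from h import *
im=vision.camera("top");cv2.imwrite(f"pics/top4r.png",im[:,:,::-1]);cv2.imwrite(f"pics/top4.png",cv2.resize(im[100:260,150:350,::-1],None,fx=4,fy=4))
o=bot.get_obs();print(o["clock"],o["eef_pos"],o["tool_rot"],o["ft_force"],o["joint_pos"])
E
```

```text
9.65 [ 0.46825884 -0.0381752   0.02224113] [ 4.23116945e-01  9.06075067e-01 -1.53425056e-04  3.37887526e-05] [-0.08312905 -1.10052092 -0.32931512] [-8.11449280e-02  3.87847031e-01 -3.94420445e-01  7.88572374e-01
 -3.11174198e-04  7.92620329e-01]
```

View pics/top4.png

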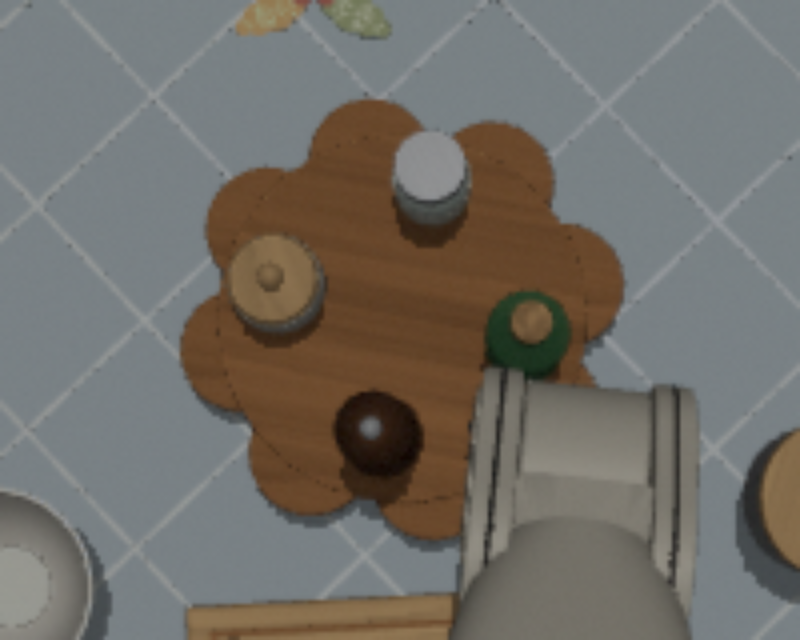

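```bash
cat > f.py <<'E'
from h import *
def fitv(im,excl,c=None,ph0=None):
    """excl: bool mask ignore; fixed centre fit of phase"""
    S=4;m=woodmask(im);H,W=m.shape
    m[excl]=0
    cc=proj("top",[.577,.0542,.038])[0];yy,xx=np.mgrid[:H,:W]
    roi=((xx-cc[0])**2+(yy-cc[1])**2<75**2)&(yy<246)&~excl
    inner=((xx-cc[0])**2+(yy-cc[1])**2<44**2)
    roi&=~inner
    def ren(p):
        big=np.zeros((H*S,W*S),np.uint8)
        for z in(.018,.038):
            uv=proj("top",flower(p[:2],p[2],z)); cv2.fillPoly(big,[np.round((uv+.5)*S*16-8).astype(np.int32)],1,shift=4)
        return cv2.resize(big.astype(np.float32),(W,H),interpolation=cv2.INTER_AREA)
    cost=lambda a:(np.abs(ren([.577,.0542,a])-m)*roi).sum()
    A=np.radians(np.arange(-22.5,22.5,.25));C=np.array([cost(a) for a in A]);i=C.argmin()
    # parabola-ish / V centre
    k=np.arange(i-8,i+9)%len(A);q=np.polyfit(np.arange(-8,9),C[k],2)
    return np.degrees(A[i])+.25*(-q[1]/2/q[0]),C[i]
def ball(im,guess,z=.138):
    g=im.astype(float).sum(2);u,v=guess
    b=g[v-4:v+5,u-4:u+5];w=np.maximum(b-np.percentile(b,75),0)**1;yy,xx=np.mgrid[v-4:v+5,u-4:u+5]
    uv=((xx*w).sum()/w.sum(),(yy*w).sum()/w.sum());q=ray("top",uv,z)[:2]-[.577,.0542]
    return uv,np.hypot(*q),np.degrees(np.arctan2(q[1],q[0]))
E
python3 - <<'E'
from f import *
a=cv2.imread("pics/top0.png")[:,:,::-1].copy();b=cv2.imread("pics/top4r.png")[:,:,::-1].copy()
e=np.zeros(a.shape[:2],bool);print(fitv(a,e),ball(a,(214,166)))
e[188:,260:]=1;print(fitv(b,e),ball(b,(242,207)))
E
```

```text
(np.float64(-11.037972068518418), np.float32(238.9375)) ((np.float64(213.7283950617284), np.float64(166.2364197530864)), np.float64(0.08267647948066655), np.float64(77.91106697054236))
(np.float64(-9.451146347609937), np.float32(222.6875)) ((np.float64(242.14193130265716), np.float64(206.26182760855477)), np.float64(0.07522255018939555), np.float64(171.08526159732966))
```

```bash
python3 - <<'E'
from h import *
c=np.array([.577,.0542]);r=.1423;a=np.radians(124.2+96)
P=c+r*np.array([np.cos(a),np.sin(a)]);t=0
for d in [.5,1,1.5,2,2,1.5,1.5,1,.7,.3,0]:
    t+=np.radians(d);q=(c+r*np.array([np.cos(a+t),np.sin(a+t)])-P)*100
    print([round(float(q[0]),2),round(float(q[1]),2),0,round(float(t),3),0],end=",")
E
```

```text
[0.08, -0.09, 0, 0.009, 0],[0.24, -0.28, 0, 0.026, 0],[0.5, -0.56, 0, 0.052, 0],[0.84, -0.91, 0, 0.087, 0],[1.2, -1.26, 0, 0.122, 0],[1.48, -1.51, 0, 0.148, 0],[1.76, -1.75, 0, 0.175, 0],[1.95, -1.91, 0, 0.192, 0],[2.09, -2.01, 0, 0.204, 0],[2.15, -2.06, 0, 0.209, 0],[2.15, -2.06, 0, 0.209, 0],
```

Request:
send_rows([
  [[0.08,-0.09,0,0.009,0],[0.24,-0.28,0,0.026,0],[0.5,-0.56,0,0.052,0],[0.84,-0.91,0,0.087,0],[1.2,-1.26,0,0.122,0],[1.48,-1.51,0,0.148,0],[1.76,-1.75,0,0.175,0],[1.95,-1.91,0,0.192,0],[2.09,-2.01,0,0.204,0],[2.15,-2.06,0,0.209,0],[2.15,-2.06,0,0.209,0]],
])

```text
clock: 11.02
eef_pos: [0.4896, -0.0586, 0.0223]
tool_rot: [0.327, 0.945, -0.0, 0.0]
ft_force: [-1.8, -0.1, 0.1]
grip_width: -0.0001
```

```bash
python3 - <<'E'
from f import *
im=vision.camera("top");cv2.imwrite(f"pics/top5r.png",im[:,:,::-1]);cv2.imwrite(f"pics/top5.png",cv2.resize(im[100:260,150:350,::-1],None,fx=4,fy=4))
s=vision.camera("scene");cv2.imwrite("pics/sc5r.png",s[:,:,::-1]);cv2.imwrite(f"pics/sc5.png",cv2.resize(s[130:270,180:380,::-1],None,fx=4,fy=4,interpolation=cv2.INTER_CUBIC))
e=np.zeros(im.shape[:2],bool);e[185:,260:]=1;print(fitv(im,e))
o=bot.get_obs();print(o["clock"],o["eef_pos"],o["ft_force"])
E
```

```text
(np.float64(2.491388601754739), np.float32(253.875))
11.125 [ 0.4896122  -0.05853903  0.02234043] [-0.59976298 -1.65644903 -0.72989878]
```

View pics/top5.png

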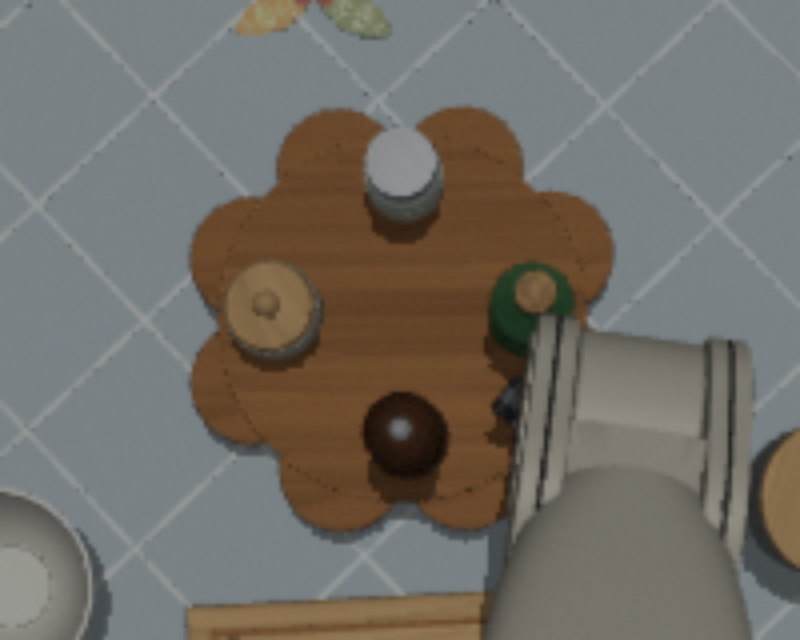

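View pics/sc5.png

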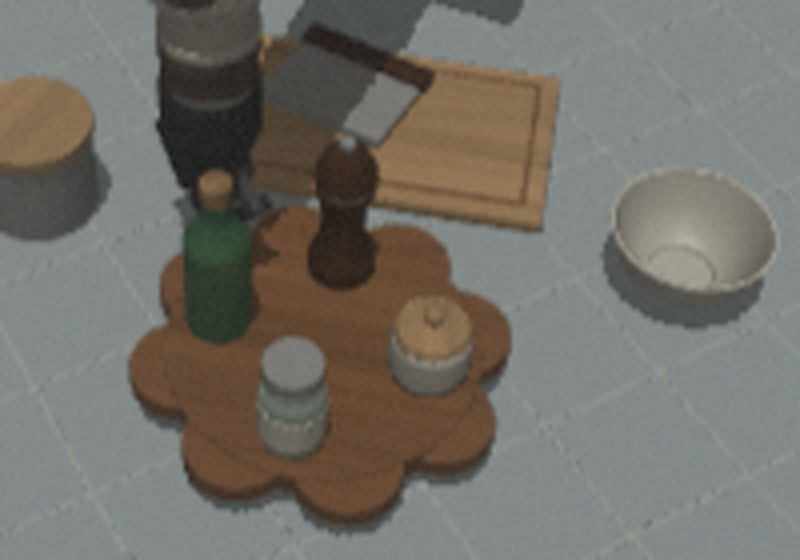

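```bash
python3 - <<'E'
from f import *
from scipy.optimize import least_squares
c=np.array([.577,.0542])
# ball obs: top5 (400,429) offset(150,100)/4 ; scene5 (347,143) offset(180,130)/4 ; scene foot ellipse centre x, bottom
T=np.array([150+400/4-.4,100+429/4-.4]);S=np.array([180+347/4-.4,130+143/4-.4])
f=lambda p:np.r_[proj("top",[*p])[0]-T,proj("scene",[*p])[0]-S]
r=least_squares(f,[.5,.05,.138]);d=r.x[:2]-c;print(r.x,r.fun,np.hypot(*d),np.degrees(np.arctan2(d[1],d[0]))%360)
# foot ring projected in scene for candidates angle
a=np.linspace(0,2*np.pi,72)
for ang in(180,182,184,186):
    m=c+.08*np.array([np.cos(np.radians(ang)),np.sin(np.radians(ang))])
    ring=lambda z,R:np.c_[m[0]+R*np.cos(a),m[1]+R*np.sin(a),0*a+z]
    q=(proj("scene",ring(.04,.026))-[180,130]+.4)*4; b=(proj("scene",[*m,.178])[0]-[180,130]+.4)*4
    b1=(proj("top",[*m,.178])[0]-[150,100]+.4)*4
    print(ang,"foot x",q.min(0)[0],q.max(0)[0],"bottom",q.max(0)[1],"ball sc",b,"top",b1)
E
```

```text
[0.50039043 0.04671441 0.17372126] [ 0.16121736 -0.03399603  0.20848193  0.00493472] 0.07697441665076152 185.5807048149517
180 foot x 316.54648470035033 383.81276857500154 bottom 290.3586470023621 ball sc [359.58507144 137.67061001] top [386.72017504 434.26783746]
182 foot x 313.04671624770833 380.2843393015431 bottom 289.5872327949146 ball sc [355.73707531 136.89935428] top [391.73558056 434.31470777]
184 foot x 309.52021021410076 376.7326058685916 bottom 288.9117898187883 ball sc [351.86246374 136.22309077] top [396.75069064 434.18635488]
186 foot x 305.9707431793594 373.16136784894786 bottom 288.3329434156924 ball sc [347.96532924 135.6424311 ] top [401.75928046 433.88290433]
```

```bash
python3 - <<'E'
from f import *
from scipy.optimize import least_squares
a=cv2.imread("pics/top0.png")[:,:,::-1].copy();b=cv2.imread("pics/top4r.png")[:,:,::-1].copy();d=cv2.imread("pics/top5r.png")[:,:,::-1].copy()
for im,g,ph in((a,(214,166),78.96),(b,(242,207),170.55),(d,(250,207),182.5)):
    uv,r,an=ball(im,g,.175);print(uv,r,an%360,an%360-ph)
# crop of scene0 for triangulation there
s=cv2.imread("pics/scene0.png");cv2.imwrite("pics/s0c.png",cv2.resize(s[170:270,200:320],None,fx=6,fy=6,interpolation=cv2.INTER_CUBIC))
# front direction & hollow-ref: tray fit with free centre on top0 -> c
E
```

```text
(np.float64(213.7283950617284), np.float64(166.2364197530864)) 0.07730188976396378 80.66578841525758 1.7057884152575866
(np.float64(242.14193130265716), np.float64(206.26182760855477)) 0.0764746809973747 172.85163808563865 2.3016380856386434
(np.float64(249.5233525271913), np.float64(206.56429942418427)) 0.07643559892700143 185.24763540068747 2.7476354006874715
```

View pics/s0c.png

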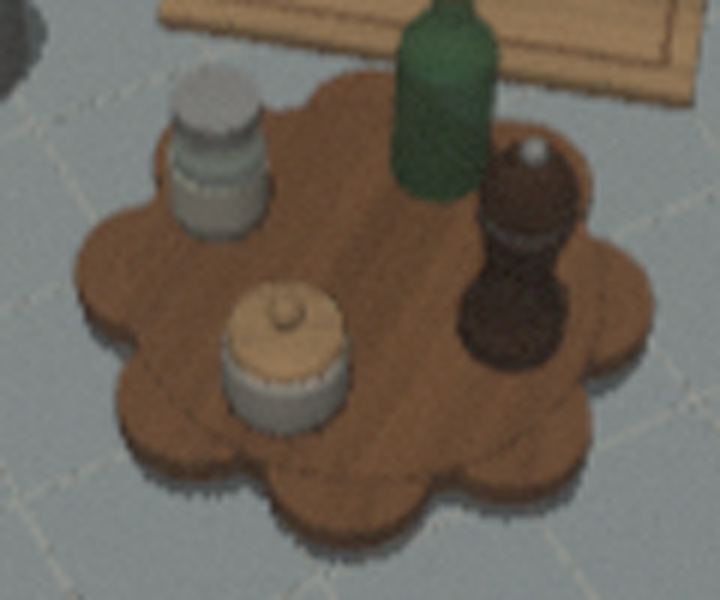

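Request:
send_rows([
  [[-0.2,0.16,0,-0.017,0],[-0.4,0.33,0,-0.035,0],[-0.58,0.47,0,-0.052,0],[-0.58,0.47,0,-0.052,0],[-0.9,0.1,0,-0.052,0],[-1.5,-0.6,0,-0.052,0],[-2.2,-1.4,0,-0.052,0],[-2.7,-2.0,0,-0.052,0],[-2.87,-2.18,0,-0.052,0],[-2.87,-2.18,1,-0.052,0],[-2.87,-2.18,4,-0.052,0],[-2.87,-2.18,8,-0.052,0]],
])

```text
clock: 12.62
eef_pos: [0.4604, -0.08, 0.1031]
tool_rot: [0.351, 0.936, -0.0, -0.001]
ft_force: [1.3, 0.2, 0.8]
grip_width: -0.0
```

Request:
send_rows([
  [[0,0,4,0,0],[0,0,9,0,0],[-2,0,13,0,0],[-5,0,16,0,0],[-8,0,18,0,0],[-11,0,19,0,0],[-14,0,20,0,0],[-16,0,20,0,0],[-17,0,20,0,0],[-17,0,20,0,0]],
])

```text
clock: 13.88
eef_pos: [0.2909, -0.0802, 0.3028]
tool_rot: [0.351, 0.936, 0.0, 0.001]
ft_force: [-0.7, 0.1, 0.5]
grip_width: 0.0003
```

```bash
python3 - <<'E'
from f import *
im=vision.camera("top");cv2.imwrite(f"pics/top6r.png",im[:,:,::-1]);cv2.imwrite(f"pics/top6.png",cv2.resize(im[100:260,150:350,::-1],None,fx=4,fy=4,interpolation=cv2.INTER_CUBIC))
s=vision.camera("scene");cv2.imwrite(f"pics/sc6.png",cv2.resize(s[130:270,180:380,::-1],None,fx=4,fy=4,interpolation=cv2.INTER_CUBIC))
e=np.zeros(im.shape[:2],bool);print(fitv(im,e),ball(im,(250,207),.175))
print(fit_tray(im,[.577,.0542]))
o=bot.get_obs();print(o["clock"],o["eef_pos"],o["ft_force"])
E
```

```text
(np.float64(2.5016966292134835), np.float32(283.125)) ((np.float64(249.48512888301389), np.float64(206.58360872438863)), np.float64(0.07647313833232074), np.float64(-174.8182124488025))
(array([0.57735203, 0.05376478, 0.04229576]), np.float64(630.1875))
13.975 [ 0.29146412 -0.08031358  0.30240844] [-0.51025271 -0.38500653 -0.17297487]
```

View pics/top6.png

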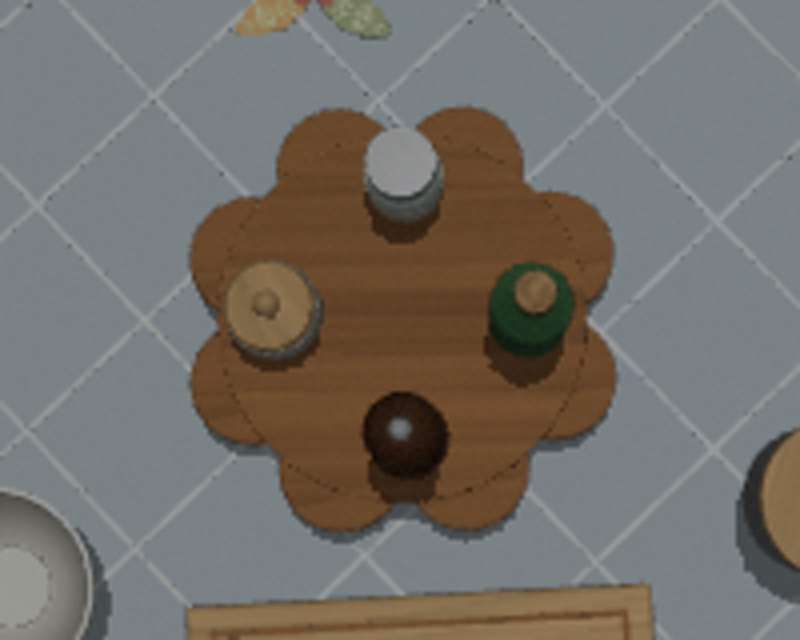

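View pics/sc6.png

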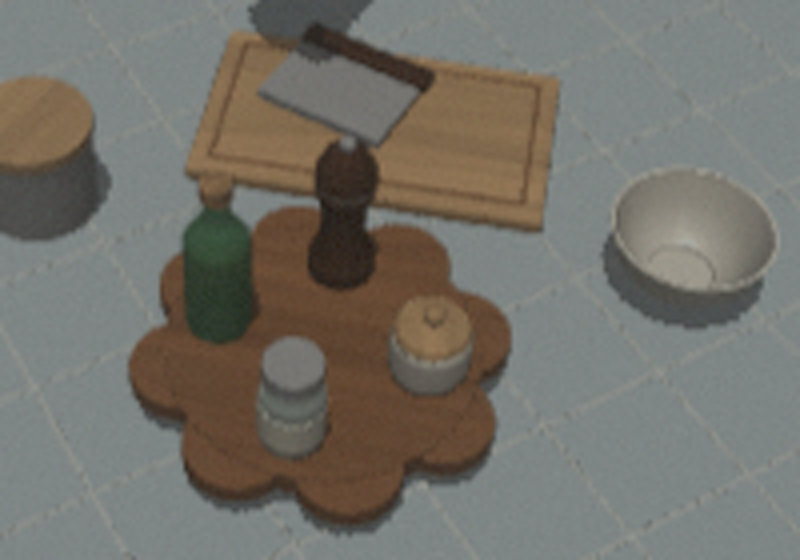

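```bash
python3 -c "
from workcell import bot
print(bot.job_done())"
```

```text
the job is handed in; nothing more can be done
None
```

The pepper mill now faces front at the middle of the board's long edge, to within about 1° by my measurements. I put the shut fingertips in the rim hollow between the mill and the oil bottle and pushed the tray about 103.5° anticlockwise in four slow pushes. I then backed off inside the hollow, withdrew outward and upward, and handed the job in at about 14 s.

**Last checks, with the hand away:**
- **Mill direction:** the mill bears about 185.2° from the tray's axis. The board's edge midpoint bears 185.0°, and the edge's normal gives 184.4°. I put my error at about ±1°.
- **Tray at rest:** its angle read the same (182.5°) before and after I took the hand away.
- **Things on the tray:** all four stand upright, and none looks shifted on the tray.
- **Bowl and canister:** they look untouched in both cameras.
- **Forces:** the wrist readings at each stop stayed within about 2 N.

**Measurements that disagreed:**
- **Mill against the hollow:** the mill sits about 2–3° off the direction of its own rim hollow. I lined up the mill itself, so the hollow is about 2° short of front.
- **Early mill readings:** these left out the tray's 40 mm height, so I redid them using both cameras.
- **Final tray fit:** the last fit of the outline matched the picture less closely than at the start (residual 283 against 239), but it gave the same angle.

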